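# Move a tight sensor plug from the calibration stand to the leaning bearing block

### The job

Work the tight sensor plug loose in the blue calibration stand by twisting it about 20 degrees to the left (anticlockwise seen from above) and then about 20 degrees to the right of where it started, and pull it out. Press it into the leaning, spring-mounted green bearing block of the test frame until its steel shoulder sits flush all round, and let go of it. Leave the brass weight, the yellow meter and the screwdriver where they are.

Things in the scene. Friction and masses are not known exactly. Their poses are not given: they have to be found in the camera images.
- plug_center (a point): Sensor plug, 100 mm long, 0.3-0.6 kg; point on its axis, half-way. z: foot to grip; x, y: normal to the grip's flats. Bronze shank 36 mm wide, z -50 to -5 mm (lowest 14 mm taper to 29); steel shoulder 56 mm wide, z -5 to +5; square grey grip 28 x 28 mm, z +5 to +50. Starts upright, fully home in the stand. May slip a little in the fingers; fingertips standing on the shoulder can push it.
- plug_shoulder (a point): Centre of the underside of the plug's steel shoulder, on the plug's axis 5 mm below plug_center; axes as plug_center. It coincides with bore_mouth when the plug is fully home in the block.
- plug_mark (a point): Orange mark at the rim of the shoulder's top, 28 mm from the plug's axis in its +x direction, 5 mm above plug_center: shows how far the plug is turned. At the start it lies on the +x side of the stand.
- stand_mouth (a point): Centre of the mouth of the upright bore in the blue calibration stand, on its 76 x 76 mm top, 60 mm above the table; steel foot 120 (x) x 100 (y) mm, fixed. z up. Bore 37.5 mm wide, 48 deep; spring plungers grip the shank: about 10-25 N to pull straight, 0.1-0.4 N m to turn. A turn to the left moves the plug's mark towards +y of this frame, to the right towards -y.
- bore_mouth (a point): Centre of the bore's mouth on the green block's 76 x 76 mm top; z out of the bore, leaning 22-35 deg from vertical to the frame's -y side; y level. Bore 37.5 mm wide, 2 mm chamfer, 52 deep; plungers narrow it to 32 mm at 12-24 mm depth: then it takes 6-22 N. The block floats on springs: pushed with 4 N or more it sinks along the bore by up to 10-20 mm to a hard stop; a push of 25 N on the plug seats it.
- frame: Aluminium-profile test frame, fixed; origin on the table under the block's swivel. Base x -95 to +145 mm, y -90 to +90. The block's swivel is stiff (6 N m). Two grey cheeks flank the block, outer faces 109 mm apart in x, top at 118 mm. On the +x side, centre plane x = +130 mm, a portal: two 30 mm posts at y = +-75 mm, crossbar with its top at 260 mm, a sensor head below it.
- weight_center (a point): Brass calibration weight standing on the table, 44 mm wide, 66 mm tall; point half-way up. Bystander.
- meter_center (a point): Yellow hand-held meter lying flat, 150 x 75 x 34 mm (x, y, z); its centre. Bystander.
- screwdriver_grip (a point): Screwdriver lying on the table, about 190 mm long, along its x axis; the middle of its handle. Bystander.
There are look-alikes about, which are no part of the job. Leave any turquoise look-alike of the part that bears plug_center alone. Of the things that look like the part that bears stand_mouth, take the one that is farthest from the robot's base at the start.

How it is judged (in metres and radians):
On the way, in this order (a step that is already met when the one before it is completed fails the run):
1. the plug is turned at least 11 degrees to the left (anticlockwise from above) of its start while still in the stand (y of plug_mark in the frame of stand_mouth above 0.0055 m and z of plug_shoulder in the frame of stand_mouth below 0.03 m and distance between plug_shoulder and stand_mouth below 0.031 m and angle between the z axis of plug_center and the z axis of stand_mouth, either way round below 0.15 rad), for 0.05 s.
2. the plug is turned at least 11 degrees to the right (clockwise) of its start while still in the stand (y of plug_mark in the frame of stand_mouth below -0.0055 m and z of plug_shoulder in the frame of stand_mouth below 0.03 m and distance between plug_shoulder and stand_mouth below 0.031 m and angle between the z axis of plug_center and the z axis of stand_mouth, either way round below 0.15 rad), for 0.05 s.
At the end, for the whole second after the job is handed in: The plug rests in the bearing block's bore, shoulder on the block's face within 2.5 mm and centred within about 3 mm, in line with the bore within 0.06 rad, at rest and let go (z of plug_shoulder in the frame of bore_mouth between -0.003 and 0.0025 m and distance between plug_shoulder and bore_mouth below 0.004 m and angle between the z axis of plug_center and the z axis of bore_mouth, either way round below 0.06 rad and linear speed of plug below 0.02 m/s); the robot touches nothing.
It fails at once if the brass weight is moved by more than 30 mm (distance of weight_center from where it was at the start of the episode above 0.03 m).
It fails at once if the meter is moved by more than 30 mm (distance of meter_center from where it was at the start of the episode above 0.03 m).
It fails at once if the screwdriver is moved by more than 30 mm (distance of screwdriver_grip from where it was at the start of the episode above 0.03 m).
It also fails if it takes over 54 s, if anything falls off the work surface, if the arm or the gripper's body presses on something with over 40 N, if the wrist force passes 120 N, or if a joint passes its speed limit or range.

### The arm

A 6-joint arm with a two-finger parallel gripper is mounted at the origin on the work surface. World frame = base frame: x ahead of the robot, y to its left, z up, the work surface at z = 0. Lengths are in m, angles in degrees, forces in N, time in s.
With the tool pointing down it reaches from about 0.4 to 0.825 m from the base axis. Payload 7 kg.
Tool frame: the origin (TCP) lies midway between the tips of the shut fingers; the grasp point (between the pads) lies 19 mm behind it; z points along the fingers, y is the line along which they close (so a half turn about z gives the same grasp; the last joint's range is limited). The gripper opens to 88 mm and grips with 3 to 60 N. Pads are 19 mm wide; open, the fingers measure 130 mm over their backs; the gripper's body (78 mm by 193 mm) begins 47 mm behind the grasp point.
Start: joints at [83.486, 20.546, 0.682, 0, -70.136, -16.507], TCP at [0.264, 0.621, 0.227] pointing down, gripper open.
Joint ranges: [-176.03, 176.03], [-82.01, 121.73], [-58.28, 71.71], [-173.87, 95.51], [-174.79, -0.11], [-173.66, 173.66]. Speed limits (degrees/s): [136.94, 136.94, 172.46, 180, 180, 180].

### API

Orientations are given as [roll, pitch, yaw] about the fixed x, y, z axes, in that order (R = Rz(yaw) Ry(pitch) Rx(roll)).
In Python, from plant import ctrl, viewer, close_job gives the robot as it stands. The module is installed in compiled form; this text tells all that it offers.
- The arm moves only by the tool step_arm, never from a script. Its argument "moves" is a list that holds one entry, the list of rows, each a list of 5 numbers: the shift along the world's x, y, z in cm, then the turn about the world's z in rad, then the finger opening in cm, from 0 to 8.76. In form: [[[tx, ty, tz, twist, grip], ...]]. A call has 1 to 10 rows; each row shifts and turns the commanded pose from where the row before left it; what a row does not reach is not made up. A row lasts 1/10 s, in which the tool goes at most 50 mm and 8.59 degrees, less where a joint would pass 70% of its speed; a pose out of reach is approached as far as the arm can. A call with a gripper value outside its range is refused whole. The fingers move at their own pace and stop on an object; the grip force is fixed at half the most. Time passes only in rows, so rows that do not move let the fingers close. It gives the time, the measured TCP pose, the force, the opening and the grip force at its end, in the units of the state.
- ctrl.get_obs(): the state, without advancing time (a new reading comes with each control period).
- viewer.snapshot(name): name is "side" or "top"; returns (picture, depth): 400x640x3 uint8, blue, green, red; 400x640 float32, m along the optical axis (not along the pixel's ray), 0 where there is no reading.
- viewer.camera_info(name): a dict with "camera_matrix" (3x3 intrinsics, pixels), "eye" and "orientation" of the camera in the world. Camera axes: x right, y down, z forward; pixel columns grow to the right and rows downward; lengths in m; the calibration is good to about 2 mm. A picture is of the moment at which its call begins. camera_info takes no time and is no camera call.
- close_job(): hands the job in; it is judged then, once.
The state is a dict: "clock": time; "joint_pos": joint angles; "qvel": joint speeds; "tau": joint torques, N m; "tool_pos": TCP position; "orientation": TCP orientation; "force": force on the tool from outside, world axes, zero at the start; "moment": the same for the moment, N m; "opening": finger opening in m; "gripper_force": force on a finger pad.
Only numpy, scipy, OpenCV 4.12 (cv2) and the standard library are available. Lean on these libraries where they do the work, as an engineer would, in place of code of your own. Each camera call takes 0.05 s, during which the arm holds its last target. There are 200 camera calls.

## Working session

There is one attempt and no reset: what is moved stays moved. The work goes in short steps, Python scripts to look and compute and a tool call to move; the robot and the scene stay as the last step left them, time stands still between calls to the robot, and variables do not carry over. Pictures are saved under pics/ and viewed, at most 10 in all, crops included, and the job is handed in when it is done.

Besides the shell and the picture viewer there is one more tool, called after "Call:" as name([rows], argument=value, ...), one row to a line, values as JSON. step_arm: Moves the arm, as the interface text tells. Its arguments: {"type":"object","properties":{"moves":{"type":"array","items":{"type":"array","items":{"type":"array","items":{"type":"number"}}}}},"required":["moves"]}

```bash
mkdir -p pics
cat > h.py <<'E'
import numpy as np,cv2
from plant import ctrl,viewer,close_job
def cam(n):
    i=viewer.camera_info(n); K=np.array(i['camera_matrix']); e=np.array(i['eye']); o=np.array(i['orientation'])
    if o.shape!=(3,3):
        from scipy.spatial.transform import Rotation as R
        o=R.from_euler('xyz',o,degrees=True).as_matrix()
    return K,e,o
def cloud(n,d):
    K,e,o=cam(n); v,u=np.mgrid[:400,:640]
    p=np.stack([(u-K[0,2])/K[0,0]*d,(v-K[1,2])/K[1,1]*d,d],-1)
    return p@o.T+e
def plane(n,u,v,z):
    K,e,o=cam(n); r=o@np.array([(u-K[0,2])/K[0,0],(v-K[1,2])/K[1,1],1]); return e+r*(z-e[2])/r[2]
E
python3 - <<'E'
from h import *
print(ctrl.get_obs())
for n in('side','top'):
    print(viewer.camera_info(n)); p,d=viewer.snapshot(n); cv2.imwrite(f'pics/{n}0.png',p); np.save(n+'0.npy',d); np.save(n+'p0.npy',p)
E
```

```text
{'clock': 0.0, 'joint_pos': array([ 8.34843384e+01,  2.05888528e+01,  6.34156784e-01, -2.17057808e-02,
       -7.01357249e+01, -1.65089180e+01]), 'qvel': array([-0.00263923,  0.01627961,  0.00637767, -0.05015733,  0.03854438,
       -0.02878441]), 'tau': array([ 1.37873467e-04, -5.82716703e+01,  2.93067563e+01,  6.99720472e+00,
        7.19439398e-03, -1.55749526e-04]), 'tool_pos': array([0.26381188, 0.6207774 , 0.22564976]), 'orientation': array([ 1.79907508e+02, -6.13324551e-03, -2.30319662e+01]), 'force': array([ 0.08827974,  0.30086373, -0.3382529 ]), 'moment': array([0.02255939, 0.05687241, 0.03096767]), 'gripper_force': 0.0, 'opening': 0.08771497405027764}
{'camera_matrix': array([[381.94799575,   0.        , 323.16108459],
       [  0.        , 381.94799575, 205.89087878],
       [  0.        ,   0.        ,   1.        ]]), 'eye': array([ 0.38748124, -0.78756987,  0.69318359]), 'orientation': array([-127.0792286 ,   -0.88075802,  -11.74011355])}
{'camera_matrix': array([[442.21043961,   0.        , 326.62164779],
       [  0.        , 442.21043961, 199.63308319],
       [  0.        ,   0.        ,   1.        ]]), 'eye': array([ 0.45818988, -0.03438118,  1.07936371]), 'orientation': array([-175.92143584,   -0.78844636,  -89.40696552])}
```

View pics/side0.png

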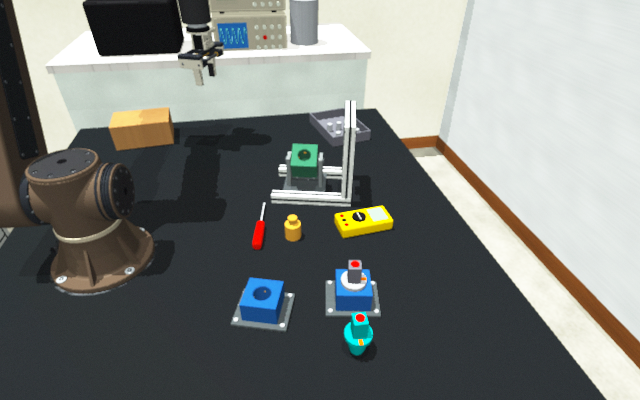

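View pics/top0.png

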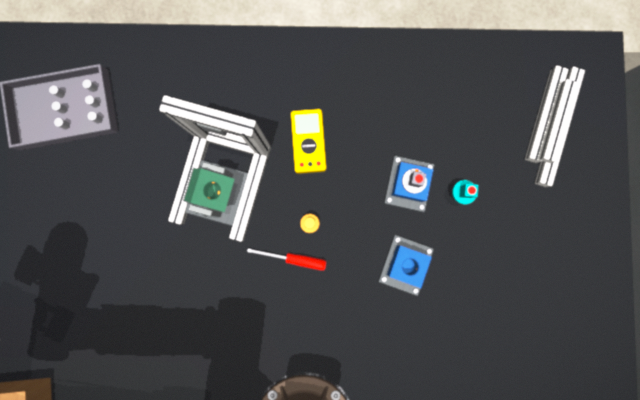

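Side view: blue stand with the plug (grey grip, red top) at (354,285), a turquoise look-alike plug at (358,335) and an empty decoy stand at (263,300). The green block is at (305,160), its mouth leaning towards the camera. The top view shows the plug at (418,180) and the green block at (212,190), with the portal above it. The tool can only point down, so I will pivot the plug in the fingers about the closing axis, using the stand's bore as a socket.

```bash
cat > m.py <<'E'
from h import *
C={n:cloud(n,np.load(n+'0.npy')) for n in('side','top')}
P={n:np.load(n+'p0.npy') for n in C}
def mask(n,lo,hi,box):
    h=cv2.cvtColor(P[n],cv2.COLOR_BGR2HSV); m=cv2.inRange(h,lo,hi)>0
    b=np.zeros_like(m); u0,u1,v0,v1=box; b[v0:v1,u0:u1]=1
    return m&b&(np.load(n+'0.npy')>0)
def rect(pts):
    r=cv2.minAreaRect((pts[:,:2]*1000).astype(np.float32)); return r
# table check
print('table z',C['top'][300,450],C['side'][350,200])
for nm,n,box in(('stand','top',(380,445,150,215)),('decoy','top',(375,445,230,300))):
    m=mask(n,(100,120,60),(125,255,255),box); q=C[n][m]; q=q[abs(q[:,2]-.06)<.006]; print(nm,len(q),rect(q),np.median(q[:,2]))
for n,box in(('top',(405,430,165,195)),('side',(345,365,258,272))):
    m=mask(n,(0,120,90),(8,255,255),box)|mask(n,(172,120,90),(180,255,255),box); q=C[n][m]; print('red',n,len(q),q.mean(0),np.median(q[:,2]))
for n,box in(('top',(400,435,160,200)),('side',(335,375,255,300))):
    m=mask(n,(9,130,120),(25,255,255),box); q=C[n][m]; v,u=np.nonzero(m);print('orange',n,len(q),q.mean(0) if len(q) else 0,u.mean() if len(q) else 0,v.mean() if len(q) else 0, plane(n,u.mean(),v.mean(),.07) if len(q) else 0)
# green block
for n,box in(('top',(180,245,155,225)),('side',(280,330,135,185))):
    m=mask(n,(60,80,30),(88,255,255),box); q=C[n][m]
    best=0; rng=np.random.default_rng(0)
    for _ in range(500):
        a=q[rng.integers(len(q),size=3)]; k=np.cross(a[1]-a[0],a[2]-a[0]); l=np.linalg.norm(k)
        if l<1e-5: continue
        k/=l; s=abs((q-a[0])@k)<.0025
        if s.sum()>best: best=s.sum(); S=s
    t=q[S]; c=t.mean(0); U,D,V=np.linalg.svd(t-c,full_matrices=False); k=V[2]*np.sign(V[2][2])
    ax=np.cross([0,0,1],k); ax/=np.linalg.norm(ax); ay=np.cross(k,ax)
    r=cv2.minAreaRect((np.c_[(t-c)@ax,(t-c)@ay]*1000).astype(np.float32)); ctr=c+ax*r[0][0]/1000+ay*r[0][1]/1000
    print('green',n,len(q),best,'n',k,'tilt',np.degrees(np.arccos(k[2])),'az',np.degrees(np.arctan2(k[1],k[0])),'ctr',ctr,r, 'std',((t-c)@k).std())
    # hole by pixels: dark inside
# cheeks/frame bars: white-ish bars at low z in top
m=mask('top',(0,0,150),(180,60,255),(155,275,90,250)); q=C['top'][m]
for z0,z1 in((.0,.05),(.2,.3)):
    s=q[(q[:,2]>z0)&(q[:,2]<z1)]; print('bars',z0,len(s),rect(s) if len(s)>5 else '',np.median(s[:,2]) if len(s) else '')
for n in C:
    p=P[n];
E
python3 m.py
python3 - <<'E'
import sys; sys.path.insert(0,'.')
import cv2,numpy as np
a=cv2.resize(cv2.imread('pics/top0.png')[85:250,150:280],None,fx=3,fy=3,interpolation=2)
b=cv2.resize(cv2.imread('pics/side0.png')[90:210,265:375],None,fx=3.5,fy=3.5,interpolation=2)
H=max(a.shape[0],b.shape[0]); f=lambda i:np.vstack([i,np.zeros((H-i.shape[0],i.shape[1],3),np.uint8)])
cv2.imwrite('pics/c1.png',np.hstack([f(a),f(b)]))
E
```

```text
table z [ 0.29464536 -0.35079349 -0.00537565] [ 0.24574502 -0.31428643  0.00075948]
stand 549 ((577.292236328125, -248.4033966064453), (77.03422546386719, 76.6148910522461), 77.96537017822266) 0.05865732663169765
decoy 902 ((379.8094482421875, -240.72821044921875), (76.74838256835938, 75.78055572509766), 70.71635437011719) 0.05855809726623573
red top 47 [ 0.57655748 -0.24909062  0.11492871] 0.1150947180300741
red side 48 [ 0.57600768 -0.24971549  0.11697556] 0.11701661235768357
orange top 4 [ 0.60020755 -0.25440094  0.06852871] 416.5 170.5 [ 0.60000126 -0.25408164  0.07      ]
orange side 10 [ 0.59554126 -0.25580734  0.07277029] 363.0 278.5 [ 0.59646176 -0.25342963  0.07      ]
green top 1414 853 n [-0.12149501 -0.48650598  0.86518836] tilt 30.095780064435147 az -104.02166820184505 ctr [0.544007   0.19913375 0.12894982] ((0.2900123596191406, -1.1781997680664062), (76.68254852294922, 75.85693359375), 89.11425018310547) std 0.0012284178026056643
green side 863 395 n [-0.13775976 -0.48220473  0.86515943] tilt 30.09908455405722 az -105.94396557309466 ctr [0.54320191 0.19825908 0.13061857] ((-0.07378387451171875, 1.0205650329589844), (76.21450805664062, 78.91759490966797), 0.7343683838844299) std 0.0012730631756123674
bars 0.0 2961 ((602.376953125, 246.73587036132812), (283.02392578125, 341.441162109375), 81.60592651367188) 0.02797910207376697
bars 0.2 1502 ((672.97021484375, 181.7803955078125), (179.913818359375, 32.35875701904297), 74.85645294189453) 0.25835021539322556
```

View pics/c1.png

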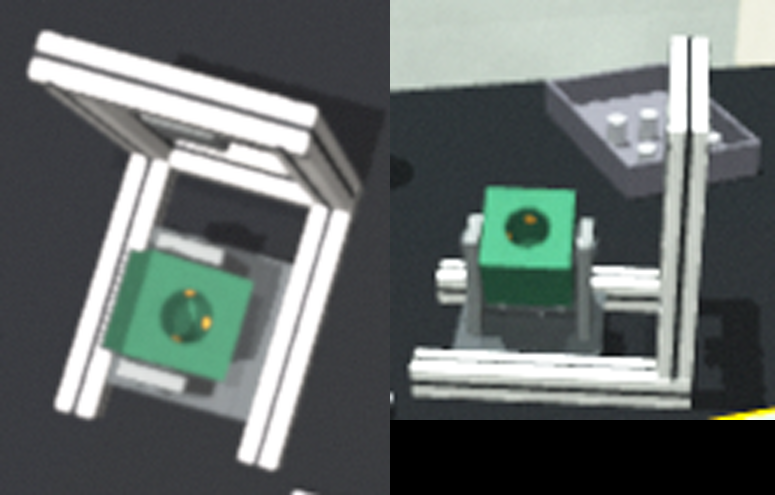

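Measured: plug at (0.5765,-0.249), turned -12°. Bore mouth at (0.5435,0.1987,0.130), tilt 30°, leaning to azimuth -105°. Sizes and heights match the description (76 mm faces, grip top at 115 mm, portal 0.129 m away). I'll grasp at tool yaw -102°.

Call:
step_arm([
  [[1.5, -4.3, 0, -0.07, 8.76], [1.5, -4.3, 0, -0.07, 8.76], [1.5, -4.3, 0, -0.07, 8.76], [1.5, -4.3, 0, -0.07, 8.76], [1.5, -4.3, 0, -0.07, 8.76], [1.5, -4.3, 0, -0.07, 8.76], [1.5, -4.3, 0, -0.07, 8.76], [1.5, -4.3, 0, -0.07, 8.76], [1.5, -4.3, 0, -0.07, 8.76], [1.5, -4.3, 0, -0.07, 8.76]],
])

```text
clock: 1.1
tool_pos: [0.414, 0.1893, 0.2266]
orientation: [-180.0, 0.0, -63.3]
force: [1.8, -0.7, -1.1]
opening: 0.0876
gripper_force: 0.0
```

Call:
step_arm([
  [[1.5, -4.3, 0, -0.07, 8.76], [1.5, -4.3, 0, -0.07, 8.76], [1.5, -4.3, 0, -0.07, 8.76], [1.5, -4.3, 0, -0.07, 8.76], [1.5, -4.3, 0, -0.07, 8.76], [1.5, -4.3, 0, -0.07, 8.76], [1.5, -4.3, 0, -0.07, 8.76], [1.5, -4.3, 0, -0.07, 8.76], [1.5, -4.3, 0, -0.07, 8.76], [0, 0, 0, 0, 8.76]],
])

```text
clock: 2.1
tool_pos: [0.5495, -0.2001, 0.2252]
orientation: [179.9, -0.1, -99.6]
force: [0.7, 0.7, -0.7]
opening: 0.0876
gripper_force: 0.0
```

Call:
step_arm([
  [[1.35, -2.4, 0, -0.042, 8.76], [1.35, -2.45, 0, 0, 8.76], [0, 0, -4, 0, 8.76], [0, 0, -4, 0, 8.76], [0, 0, -4, 0, 8.76], [0, 0, -2, 0, 8.76], [0, 0, -0.9, 0, 8.76], [0, 0, 0, 0, 8.76], [0, 0, 0, 0, 8.76]],
])

```text
clock: 3.0
tool_pos: [0.5768, -0.2443, 0.0787]
orientation: [-179.9, -0.0, -101.6]
force: [0.3, 0.2, 0.4]
opening: 0.0877
gripper_force: 0.0
```

Run:
```python
from h import *
p,d=viewer.snapshot('side'); cv2.imwrite('pics/s1.png',cv2.resize(p[200:360,270:440],None,fx=3.5,fy=3.5,interpolation=2)); print(ctrl.get_obs()['joint_pos'])
```

```text
[-5.11617959e+00  2.32507746e+01 -1.61728474e+01  2.61514580e-02
 -5.04376862e+01 -6.50107683e+00]
```

View pics/s1.png

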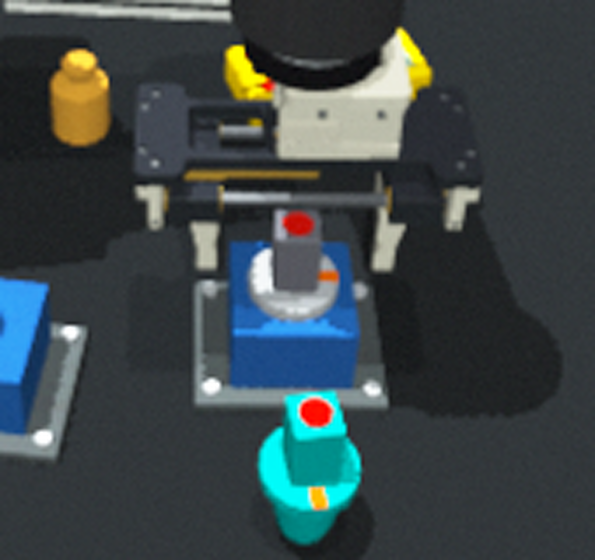

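The fingers straddle the grip on both sides, with the plug grip at (298,250) in the crop, but about 4.5 mm short in y. I'll correct that and close.

Call:
step_arm([
  [[0, -0.45, -0.2, 0, 8.76], [0, 0, 0, 0, 8.76], [0, 0, 0, 0, 2], [0, 0, 0, 0, 2], [0, 0, 0, 0, 2], [0, 0, 0, 0, 2], [0, 0, 0, 0, 2], [0, 0, 0, 0, 2], [0, 0, 0, 0, 2]],
])

```text
clock: 3.95
tool_pos: [0.576, -0.2487, 0.0755]
orientation: [180.0, -0.0, -101.6]
force: [0.2, 0.4, -0.7]
opening: 0.0371
gripper_force: 0.0
```

Twist left (positive) 20°, holding at the end.

Call:
step_arm([
  [[0, 0, 0, 0, 2], [0, 0, 0, 0, 2], [0, 0, 0, 0, 2], [0, 0, 0, 0, 2]],
])

```text
clock: 4.35
tool_pos: [0.5762, -0.2488, 0.0757]
orientation: [-180.0, -0.0, -101.6]
force: [1.3, -0.8, -0.4]
opening: 0.0278
gripper_force: 30.0
```

Call:
step_arm([
  [[0, 0, 0, 0.09, 2], [0, 0, 0, 0.09, 2], [0, 0, 0, 0.09, 2], [0, 0, 0, 0.09, 2], [0, 0, 0, 0.02, 2], [0, 0, 0, 0, 2], [0, 0, 0, 0, 2]],
])

```text
clock: 5.05
tool_pos: [0.5759, -0.2488, 0.0756]
orientation: [180.0, -0.0, -80.0]
force: [-0.9, 0.5, 0.5]
opening: 0.0279
gripper_force: 30.0
```

```bash
cat > mark.py <<'E'
from h import *
p,d=viewer.snapshot('side'); h=cv2.cvtColor(p,cv2.COLOR_BGR2HSV); m=cv2.inRange(h,(9,130,100),(25,255,255)); m[:255]=0;m[300:]=0;m[:,:330]=0;m[:,380:]=0
v,u=np.nonzero(m); print(len(u)); q=plane('side',u.mean(),v.mean(),.07)-[.5765,-.249,.07]; print(q,np.degrees(np.arctan2(q[1],q[0]))+12)
cv2.imwrite('pics/last.png',cv2.resize(p[200:360,270:440],None,fx=3.5,fy=3.5,interpolation=2))
E
python3 mark.py
```

```text
53
[1.58670437e-03 5.97968987e-02 5.55111512e-17] 100.48001923489777
```

```bash
sed -i 's/m\[:255\]=0/m[:266]=0/; s/m\[:,380:\]=0/m[:,376:]=0/' mark.py; python3 mark.py
```

```text
6
[-1.98202219e-02  3.79627688e-02  5.55111512e-17] 129.56889570789673
```

View pics/last.png

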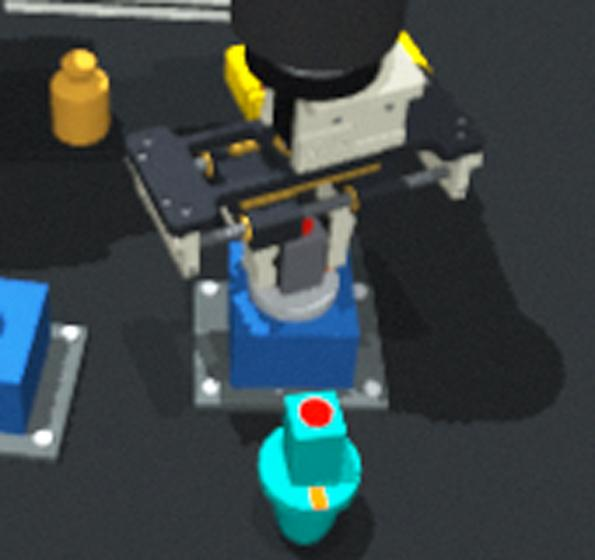

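The grip has turned with the gripper and its mark is now half hidden behind the finger at (330,268). Now to the right, then back to centre.

Call:
step_arm([
  [[0, 0, 0, -0.13, 2], [0, 0, 0, -0.13, 2], [0, 0, 0, -0.13, 2], [0, 0, 0, -0.13, 2], [0, 0, 0, -0.13, 2], [0, 0, 0, -0.12, 2], [0, 0, 0, 0, 2], [0, 0, 0, 0, 2]],
])

```text
clock: 5.95
tool_pos: [0.5764, -0.2489, 0.0756]
orientation: [-180.0, 0.0, -123.8]
force: [1.2, -1.7, -0.5]
opening: 0.0275
gripper_force: 30.0
```

```bash
python3 mark.py
```

```text
5
[5.54639751e-02 2.40973254e-02 5.55111512e-17] 35.48340662172023
```

Opening is unchanged at 27.5 mm, so the square grip turned with the jaws to -22°. Return to centre and pull up, leaving the foot about 11 mm in the bore.

Call:
step_arm([
  [[0, 0, 0, 0.13, 2], [0, 0, 0, 0.13, 2], [0, 0, 0, 0.12, 2], [0, 0, 0.5, 0, 2], [0, 0, 0.5, 0, 2], [0, 0, 0.6, 0, 2], [0, 0, 0.6, 0, 2], [0, 0, 0.6, 0, 2], [0, 0, 0.6, 0, 2], [0, 0, 0, 0, 2]],
])

```text
clock: 7.0
tool_pos: [0.5757, -0.2487, 0.1103]
orientation: [180.0, 0.0, -102.2]
force: [0.2, 0.3, -4.1]
opening: 0.028
gripper_force: 30.0
```

```bash
cat > look.py <<'E'
from h import *; import sys
p,d=viewer.snapshot('side'); u0,u1,v0,v1=map(int,sys.argv[2:6]); cv2.imwrite(sys.argv[1],cv2.resize(p[v0:v1,u0:u1],None,fx=3.5,fy=3.5,interpolation=2))
np.save('d.npy',d);np.save('p.npy',p)
E
python3 look.py pics/s3.png 280 430 210 340
```

```text
(no output)
```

View pics/s3.png

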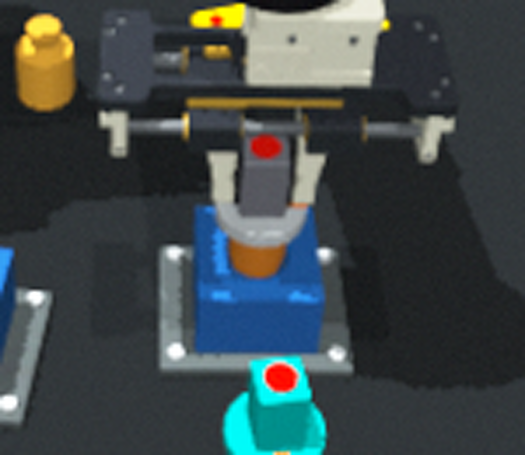

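The plug is up with about 10 mm left in the bore, and the fingertips are just clear of the shoulder (238,220). Now I pivot it about 25° in the fingers by moving towards azimuth -102°, with the foot held by the bore.

Call:
step_arm([
  [[-0.06, -0.3, 0, 0, 2], [-0.06, -0.3, 0, 0, 2], [-0.06, -0.3, -0.05, 0, 2], [-0.07, -0.3, -0.05, 0, 2], [-0.07, -0.35, -0.1, 0, 2], [-0.07, -0.35, -0.1, 0, 2], [-0.07, -0.3, -0.12, 0, 2], [-0.07, -0.3, -0.13, 0, 2], [-0.07, -0.3, -0.15, 0, 2], [0, 0, 0, 0, 2]],
])

```text
clock: 8.05
tool_pos: [0.5707, -0.2761, 0.1031]
orientation: [-179.9, 0.1, -102.2]
force: [0.2, 5.9, 0.4]
opening: 0.0273
gripper_force: 30.0
```

```bash
python3 look.py pics/s4.png 280 430 210 340
```

```text
(no output)
```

View pics/s4.png

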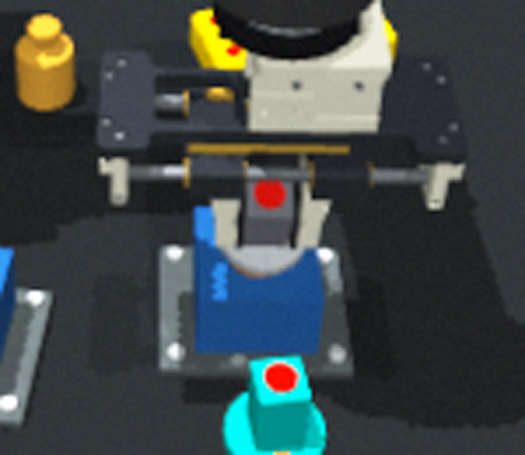

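The plug now leans clearly towards the camera: its red top is at (270,193) and the shoulder's underside is hidden. Next I lift it out along its axis and measure the tilt.

Call:
step_arm([
  [[-0.09, -0.42, 0.9, 0, 2], [-0.09, -0.42, 0.9, 0, 2], [-0.09, -0.42, 1.0, 0, 2], [0, 0.5, 2.5, 0, 2], [0, 1, 3, 0, 2], [0, 1, 3, 0, 2], [0, 0, 2, -0.05, 2], [0, 0, 0, 0, 2], [0, 0, 0, 0, 2]],
])

```text
clock: 9.0
tool_pos: [0.5668, -0.2645, 0.2351]
orientation: [180.0, 0.0, -105.0]
force: [-0.4, -0.5, -5.7]
opening: 0.0276
gripper_force: 30.0
```

```bash
cat > tilt.py <<'E'
from h import *
o=ctrl.get_obs(); T=o['tool_pos']; yaw=np.radians(o['orientation'][2]); print(T,o['orientation'])
G=T+[0,0,.019]; L=np.array([np.cos(yaw),np.sin(yaw),0])  # lean dir
K,e,R=cam('side')
p,d=viewer.snapshot('side'); np.save('p.npy',p);np.save('d.npy',d); X=cloud('side',d); h=cv2.cvtColor(p,cv2.COLOR_BGR2HSV)
c=R.T@(G-e); u=K[0,0]*c[0]/c[2]+K[0,2]; v=K[1,1]*c[1]/c[2]+K[1,2]; print('grasp px',u,v)
near=np.linalg.norm(X-G,axis=-1)<.11
red=((cv2.inRange(h,(0,120,80),(8,255,255))|cv2.inRange(h,(172,120,80),(180,255,255)))>0)&near&(X[...,2]>G[2]-.0)
q=X[red]; m=q.mean(0)-G; print('red n',len(q),'rel lean,side,z',m@L,m@np.array([-L[1],L[0],0]),m[2],'tilt',np.degrees(np.arctan2(m@L,m[2])))
br=(cv2.inRange(h,(5,110,40),(20,255,220))>0)&near&(X[...,2]<G[2]-.02)
q=X[br]; print('bronze',len(q)); 
if len(q)>20:
    c=(q-G)@np.c_[L,[-L[1],L[0],0],[0,0,1]]; print(c.mean(0)); z=np.polyfit(c[:,2],c[:,0],1); print('surface tilt',np.degrees(np.arctan(z[0])),'zmin',c[:,2].min())
cv2.imwrite('pics/t.png',cv2.resize(p[max(0,int(v)-60):int(v)+70,int(u)-65:int(u)+65],None,fx=4,fy=4,interpolation=2))
E
python3 tilt.py
```

```text
[ 0.56677404 -0.26452687  0.23514727] [ 1.79991799e+02  2.54728001e-02 -1.05031826e+02]
grasp px 357.0434238600646 216.93130991621976
red n 73 rel lean,side,z 0.0036060438890025692 -0.00048788793113430166 0.021695839937565797 tilt 9.436806734344007
bronze 54
[-0.01243577 -0.00127259 -0.06464832]
surface tilt 27.04615158104893 zmin -0.07763088909959254
```

View pics/t.png

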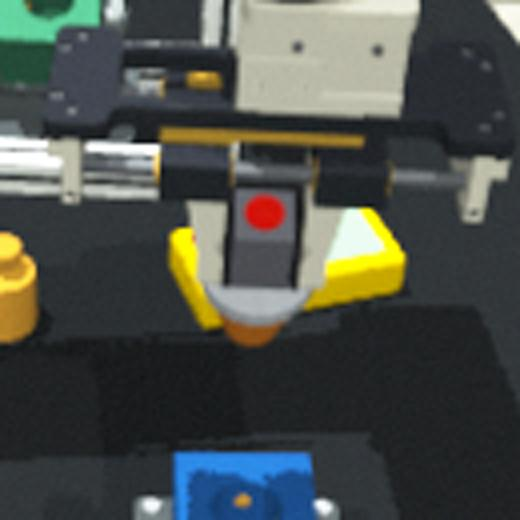

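The plug hangs tilted in the fingers, with its red top at (265,212) and bronze foot at (250,332) in the crop. I'll refine the tilt from the grip's front face.

```bash
cat > face.py <<'E'
from h import *
o=ctrl.get_obs(); G=o['tool_pos']+[0,0,.019]; yaw=np.radians(o['orientation'][2]); L=np.array([np.cos(yaw),np.sin(yaw),0]); S=np.array([-L[1],L[0],0])
ds=[np.load('d.npy')]
for _ in range(3): ds.append(viewer.snapshot('side')[1])
d=np.mean(ds,0); X=cloud('side',d); p=np.load('p.npy'); h=cv2.cvtColor(p,cv2.COLOR_BGR2HSV)
C=(X-G)@np.c_[L,S,[0,0,1]]
K,e,R=cam('side'); c=R.T@(G-e); u=int(K[0,0]*c[0]/c[2]+K[0,2]); v=int(K[1,1]*c[1]/c[2]+K[1,2])
gx=slice(v-4,v+10),slice(u-5,u+5)   # below red dot, between fingers
q=C[gx].reshape(-1,3); 
def fit(q):
    for _ in range(5):
        A=np.c_[q[:,1:],np.ones(len(q))]; k,*_=np.linalg.lstsq(A,q[:,0],rcond=None); r=q[:,0]-A@k; q=q[abs(r)<2.5*r.std()+1e-5]
    return k,len(q),r.std()
k,n,s=fit(q); print('face tilt',np.degrees(np.arctan(k[1])),'yaw',np.degrees(np.arctan(k[0])),'offset',k[2],n,s)
m=(h[...,1]>110)&((h[...,0]<8)|(h[...,0]>172))&(np.linalg.norm(C,axis=-1)<.05)&(C[...,2]>.005)
q=C[m]; A=np.c_[q[:,:2],np.ones(len(q))]; kk,*_=np.linalg.lstsq(A,q[:,2],rcond=None); print('top tilt',np.degrees(np.arctan(-kk[0])),q.mean(0))
E
python3 face.py
```

```text
face tilt 19.209468145865163 yaw 0.6528342319843068 offset 0.009612633030606523 115 0.00047470496148981653
top tilt 17.518113144839166 [ 2.67780191e-03 -1.80186752e-05  2.21840635e-02]
```

Tilt is 19.5° with the plug axis 5 mm off the pad centre; two independent readings agree. That is enough to enter the bore (29 mm foot, 37.5 mm mouth), and I'll finish the rotation there. Move to the block, keeping the foot above it.

Call:
step_arm([
  [[-0.3, 3, 0, 0, 2], [-0.35, 4, 0, 0, 2], [-0.35, 4.6, 0, 0, 2], [-0.35, 4.6, 0, 0, 2], [-0.35, 4.6, 0, 0, 2], [-0.35, 4.6, 0, 0, 2], [-0.35, 4.6, 0, 0, 2], [-0.35, 4.6, 0, 0, 2], [-0.35, 4.0, 0, 0, 2], [-0.34, 2.5, 0, 0, 2]],
])

```text
clock: 10.2
tool_pos: [0.5323, 0.1491, 0.2346]
orientation: [179.9, -0.0, -105.0]
force: [-0.0, -0.9, -4.3]
opening: 0.0278
gripper_force: 30.0
```

Call:
step_arm([
  [[0, 1, 0, 0, 2], [0, 0, 0, 0, 2], [0, 0, 0, 0, 2]],
])

```text
clock: 10.5
tool_pos: [0.5327, 0.156, 0.2349]
orientation: [180.0, -0.1, -105.1]
force: [-0.3, 0.2, -4.0]
opening: 0.0278
gripper_force: 30.0
```

```bash
python3 tilt.py; python3 face.py
```

```text
[0.53269614 0.15599209 0.23493806] [ 1.79952359e+02 -6.76666100e-02 -1.05054364e+02]
grasp px 302.0844378021144 122.0338452375284
red n 29 rel lean,side,z 0.004085775041506809 -0.0004270538712486775 0.021446775440374544 tilt 10.78603789867409
bronze 73
[-0.01172933  0.00187195 -0.06085594]
surface tilt 23.535920405827838 zmin -0.07627178680317831
face tilt 19.412689797940168 yaw -0.13872380666638998 offset 0.009473244708837411 129 0.000912272946169554
top tilt 19.254341155782136 [ 0.00425546 -0.00026033  0.0213857 ]
```

Call:
step_arm([
  [[0, 0.1, -1.5, 0, 2], [0, 0, -1.5, 0, 2], [0, 0, 0, 0, 2], [0.08, 0.3, -0.53, 0, 2], [0.08, 0.3, -0.53, 0, 2], [0.08, 0.3, -0.53, 0, 2], [0.08, 0.3, -0.53, 0, 2], [0, 0, 0, 0, 2]],
])

```text
clock: 11.5
tool_pos: [0.5358, 0.1699, 0.1834]
orientation: [179.9, -0.1, -105.1]
force: [0.1, -0.0, -4.8]
opening: 0.0281
gripper_force: 30.0
```

Call:
step_arm([
  [[0.08, 0.3, -0.53, 0, 2], [0.08, 0.3, -0.53, 0, 2], [0, 0, 0, 0, 2]],
])

```text
clock: 11.8
tool_pos: [0.5367, 0.1745, 0.1726]
orientation: [179.9, -0.2, -105.1]
force: [-1.7, -5.9, -3.5]
opening: 0.028
gripper_force: 30.0
```

```bash
python3 tilt.py; python3 face.py
```

```text
[0.53669984 0.17448918 0.17258033] [ 179.89131394   -0.18988708 -105.07574369]
grasp px 302.83065365215214 139.7213621762391
red n 30 rel lean,side,z 0.0038620150643746266 -0.0001675057011787467 0.021666080690607603 tilt 10.106916010338168
bronze 59
[-0.0118892   0.00045169 -0.06199602]
surface tilt 24.030018371268316 zmin -0.07645538903508678
face tilt 17.60871626561146 yaw 1.2147743513527431 offset 0.00928265678711406 117 0.0012721120341772528
top tilt 20.352962581348912 [ 4.48958957e-03 -8.74443383e-05  2.16269354e-02]
```

View pics/t.png

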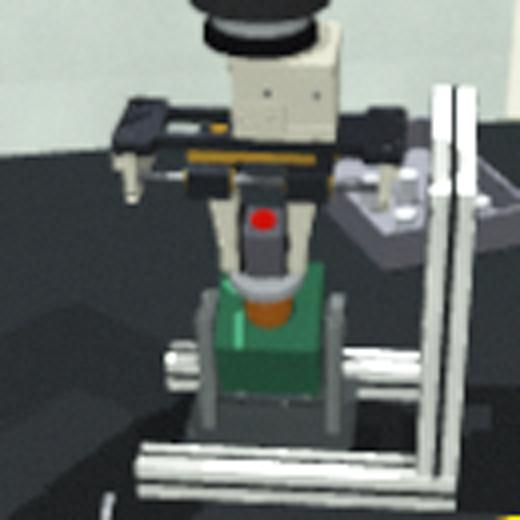

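The foot is in the mouth at (268,310), with 6 N sideways from touching the upper wall. Now I rotate to 30° by arcing the grasp point about the foot.

Call:
step_arm([
  [[-0.07, -0.26, -0.13, 0, 2], [-0.07, -0.26, -0.15, 0, 2], [-0.07, -0.26, -0.17, 0, 2], [-0.07, -0.27, -0.17, 0, 2], [0, 0, 0, 0, 2], [0, 0, 0, 0, 2]],
])

```text
clock: 12.6
tool_pos: [0.536, 0.1672, 0.169]
orientation: [-179.9, 0.3, -105.0]
force: [-3.3, 4.0, 3.2]
opening: 0.028
gripper_force: 30.0
```

```bash
python3 tilt.py; python3 face.py
```

```text
[0.53597278 0.16719096 0.1690217 ] [-179.86643513    0.2717029  -105.02304789]
grasp px 303.0167245657574 142.07232627977527
red n 28 rel lean,side,z 0.004641500988544979 -0.0009169984245018834 0.02120967420555306 tilt 12.343946155994422
bronze 38
[-0.015842   -0.00030615 -0.0599598 ]
surface tilt 33.328659954079626 zmin -0.07226046574569736
face tilt 19.857970284332602 yaw -1.2691855341968201 offset 0.008621522430608966 130 0.0014627338393327217
top tilt 21.735675846632684 [ 0.00439806 -0.00089237  0.02140891]
```

Call:
step_arm([
  [[0.03, -0.1, -0.2, 0, 2], [0.06, 0.1, -0.35, 0, 2], [0.07, 0.24, -0.43, 0, 2], [0.07, 0.24, -0.43, 0, 2], [0, 0, 0, 0, 2], [0, 0, 0, 0, 2]],
])

```text
clock: 13.4
tool_pos: [0.5376, 0.1721, 0.1548]
orientation: [-179.9, 0.2, -105.0]
force: [-6.2, 6.0, 5.6]
opening: 0.0279
gripper_force: 30.0
```

```bash
python3 tilt.py; python3 face.py
```

```text
[0.5375866  0.17208652 0.15482093] [-179.93385177    0.23395509 -105.00571088]
grasp px 303.3797880591096 145.714384621025
red n 33 rel lean,side,z 0.004445382598019468 -0.0005500837076239574 0.02124122300774947 tilt 11.820313113426819
bronze 29
[-0.01911173 -0.00027909 -0.0595934 ]
surface tilt 39.48937718738542 zmin -0.06767068837462922
face tilt 19.90069891401766 yaw -1.0009297539735391 offset 0.007512221371242117 129 0.002115044500112934
top tilt 29.136973262988626 [ 0.00505593 -0.00050199  0.02123306]
```

Call:
step_arm([
  [[-0.14, -0.11, -0.1, 0, 2], [-0.1, -0.2, -0.1, 0, 2], [-0.05, -0.2, -0.1, 0, 2], [0, 0, 0, 0, 2], [0, 0, 0, 0, 2]],
])

```text
clock: 14.1
tool_pos: [0.5357, 0.1671, 0.1523]
orientation: [-179.8, 0.3, -105.0]
force: [-3.5, 5.4, 4.5]
opening: 0.0272
gripper_force: 30.0
```

```bash
cat > ax.py <<'E'
from h import *
M=np.array([.5436,.1987,.1298]); a=np.radians(-105); L=np.array([np.cos(a),np.sin(a),0]); S=np.array([-L[1],L[0],0]); t=np.radians(30.1)
n=np.sin(t)*L+np.cos(t)*np.array([0,0,1]); q=np.cos(t)*L-np.sin(t)*np.array([0,0,1]); B=np.c_[n,q,S]*1000
o=ctrl.get_obs(); G=o['tool_pos']+[0,0,.019]; print('grasp along,perp,side',(G-M)@B,'F',o['force'],'F axis',(np.array(o['force'])+[0,0,4.3])@B/1000)
ds=[];
for _ in range(3):
    p,d=viewer.snapshot('side'); ds.append(d)
d=np.mean(ds,0); X=cloud('side',d); np.save('p.npy',p); h=cv2.cvtColor(p,cv2.COLOR_BGR2HSV).astype(int)
Q=(X-M)@B; near=np.linalg.norm(X-G,axis=-1)
red=(h[...,1]>110)&((h[...,0]<8)|(h[...,0]>172))&(near<.05)
print('red',red.sum(),np.round(Q[red].mean(0),1))
br=(h[...,0]>4)&(h[...,0]<22)&(h[...,1]>110)&(Q[...,0]<45)&(Q[...,0]>-5)&(abs(Q[...,2])<25)&(abs(Q[...,1])<40)
b=Q[br]; print('bronze',len(b)); 
if len(b)>8: print(np.round(b.mean(0),1),'along range',np.percentile(b[:,0],[3,97]).round(1))
gr=(h[...,0]>60)&(h[...,0]<88)&(h[...,1]>80)&(np.linalg.norm(X-M,axis=-1)<.06)
g=Q[gr]; g=g[(abs(g[:,1])<36)&(abs(g[:,2])<36)]; g=g[g[:,0]>-25]; print('green top: n',len(g),'median along',np.median(g[:,0]).round(1))
st=(h[...,1]<60)&(h[...,2]>120)&(Q[...,0]>-5)&(Q[...,0]<48)&(near<.06)&(abs(Q[...,2])<30)&(Q[...,1]>12)
s=Q[st]; print('steel',len(s),s.mean(0).round(1) if len(s) else '')
E
python3 ax.py
```

```text
grasp along,perp,side [52.22296697  7.34331016  0.50779293] F [-3.45603433  5.38494017  4.45525907] F axis [ 5.41463549 -8.11703356 -4.73199789]
red 33 [73.1  1.2 -0.4]
bronze 1
green top: n 219 median along -8.0
steel 88 [29.  21.   0.7]
```

The block has sunk 8 mm, the plug is about 19 mm in, and the top of its grip is within 1.2 mm of the bore axis. Continue along the axis.

Call:
step_arm([
  [[-0.03, 0.27, -0.43, 0, 2], [0.02, 0.25, -0.43, 0, 2], [0.06, 0.24, -0.43, 0, 2], [0, 0, 0, 0, 2], [0, 0, 0, 0, 2]],
])

```text
clock: 14.75
tool_pos: [0.537, 0.1744, 0.1393]
orientation: [-179.8, 0.3, -105.0]
force: [-0.0, 3.6, 5.6]
opening: 0.0275
gripper_force: 30.0
```

```bash
python3 ax.py
```

```text
grasp along,perp,side [37.27326233  7.55951567 -0.10669277] F [-0.04914215  3.58670654  5.64922663] F axis [ 6.87648606 -7.97595077 -0.97577563]
red 33 [58.2  1.5 -0.7]
bronze 0
green top: n 198 median along -13.6
steel 123 [22.9 20.1  0.9]
```

Call:
step_arm([
  [[0.06, 0.24, -0.43, 0, 2], [0.07, 0.24, -0.43, 0, 2], [0.07, 0.25, -0.43, 0, 2], [0, 0, 0, 0, 2], [0, 0, 0, 0, 2]],
])

```text
clock: 15.4
tool_pos: [0.539, 0.1815, 0.1264]
orientation: [-179.8, 0.3, -105.0]
force: [1.1, 4.1, 4.7]
opening: 0.0279
gripper_force: 30.0
```

```bash
python3 ax.py
```

```text
grasp along,perp,side [ 2.23680716e+01  7.56632795e+00 -5.69861339e-03] F [1.07052295 4.08074737 4.73891986] F axis [ 5.7042754  -8.18299109 -0.02212937]
red 32 [42.8  1.5 -1. ]
bronze 0
green top: n 142 median along -13.2
steel 103 [11.5 19.5  0.6]
```

Call:
step_arm([
  [[0.05, 0.19, -0.35, 0, 2], [0.05, 0.19, -0.35, 0, 2], [0, 0, 0, 0, 2], [0, 0, 0, 0, 2]],
])

```text
clock: 15.95
tool_pos: [0.5395, 0.1833, 0.1223]
orientation: [-179.7, 0.1, -105.0]
force: [-9.6, -4.4, 31.5]
opening: 0.0278
gripper_force: 30.0
```

```bash
python3 ax.py
```

```text
grasp along,perp,side [17.91462495  8.01879562  0.07236314] F [-9.61516224 -4.35132579 31.46785456] F axis [ 34.30054203 -12.14867687  -8.16132755]
red 33 [41.1  1.6 -0.9]
bronze 0
green top: n 141 median along -14.9
steel 79 [12.5 19.4  1.6]
```

34 N along the axis with the block on its hard stop means it is seated. Relax back along the axis, then check.

Call:
step_arm([
  [[-0.06, -0.22, 0.4, 0, 2], [-0.06, -0.22, 0.4, 0, 2], [-0.06, -0.22, 0.4, 0, 2], [0, 0, 0, 0, 2], [0, 0, 0, 0, 2]],
])

```text
clock: 16.6
tool_pos: [0.5381, 0.1784, 0.1309]
orientation: [-179.8, 0.2, -105.0]
force: [4.5, 5.5, 5.0]
opening: 0.0277
gripper_force: 30.0
```

```bash
python3 ax.py
```

```text
grasp along,perp,side [27.92575928  8.13916714 -0.06506787] F [4.49929354 5.48150372 4.99735722] F axis [  4.80424918 -10.25093551   2.92726627]
red 33 [51.4  1.3 -0.3]
bronze 0
green top: n 139 median along -5.1
steel 130 [16.  19.9  0.3]
```

Call:
step_arm([
  [[0, 0, 0, 0, 5], [0, 0, 0, 0, 5], [0, 0, 0, 0, 5], [0, 0, 0.5, 0, 5], [0, 0, 1, 0, 5], [0, 0, 2, 0, 5], [0, 0, 3, 0, 5], [0, 0, 3, 0, 5], [0, 0, 0, 0, 5], [0, 0, 0, 0, 5]],
])

```text
clock: 17.75
tool_pos: [0.5362, 0.1771, 0.226]
orientation: [-179.9, 0.1, -105.1]
force: [-0.0, -0.5, -0.2]
opening: 0.0499
gripper_force: 0.0
```

```bash
sed 's/^o=.*/G=M+n*.05/; s/near<.05/near<.03/' ax.py > ax2.py; sed -i '/^cv2/d' ax2.py
cat >> ax2.py <<'E'
r=Q[red]; print('top face spread',r.std(0).round(2))
# steel shoulder top plane
s=Q[(h[...,1]<50)&(h[...,2]>130)&(abs(Q[...,0]-10)<8)&(np.hypot(Q[...,1],Q[...,2])<29)]; 
if len(s)>10: k,*_=np.linalg.lstsq(np.c_[s[:,1:],np.ones(len(s))],s[:,0],rcond=None); print('shoulder top plane',k.round(3),len(s))
# green top plane
w=g[abs(g[:,0]-np.median(g[:,0]))<5]; k,*_=np.linalg.lstsq(np.c_[w[:,1:],np.ones(len(w))],w[:,0],rcond=None); print('green plane',k.round(3),len(w))
cv2.imwrite('pics/f.png',cv2.resize(p[100:220,240:370],None,fx=5,fy=5,interpolation=2))
E
python3 ax2.py
```

```text
red 32 [55.3  1.5 -1.3]
bronze 8
green top: n 206 median along -0.7
steel 80 [ 8.1 20.3  0.3]
top face spread [1.03 5.55 4.27]
shoulder top plane [-4.500e-02  8.000e-03  9.476e+00] 111
green plane [ 0.002  0.003 -0.688] 204
```

View pics/f.png

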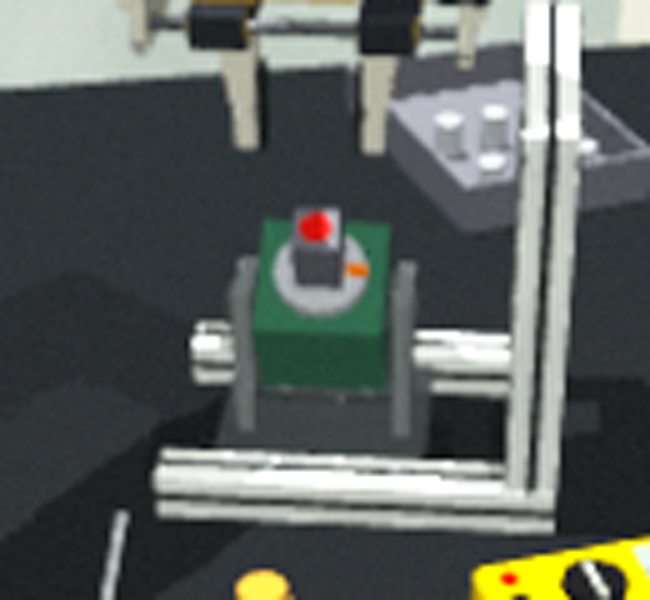

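The plug sits in the block with its shoulder on the green face (320,275). The shoulder's top plane is 10.2 mm above the block face, against a nominal 10. The gripper is clear and all bystanders are in place, so I hand in.

```bash
python3 -c "
from plant import close_job; print(close_job())"
```

```text
the job is handed in; nothing more can be done
None
```

I twisted the plug about 20° left and then right, pulled it out of the stand, pressed it flush into the green bearing block, let go and handed the job in; no verdict came back, but the last picture shows the shoulder within about 1 mm of the block's face and the gripper clear.

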